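# Slide the water bottle home into its bay

## Robot

A 6-joint arm with a two-finger parallel gripper is mounted at the origin on a cart in front of the work surface, level with it; the furniture and walls round the work are solid. World frame = base frame: x ahead of the robot, y to its left, z up, the work surface at z = 0. Lengths are in m, angles in degrees, forces in N, time in s.
With the tool pointing down it reaches from about 0.35 to 0.975 m from the base axis. Payload 7.1 kg.
Tool frame: the origin (TCP) lies midway between the tips of the shut fingers; the grasp point (between the pads) lies 19 mm behind it (hold_point_z is the z of the grasp point in the tool frame, in m); z points along the fingers, y is the line along which they close (so a half turn about z gives the same grasp; the last joint's range is limited). The gripper opens to 88 mm and grips with 3 to 60 N. Pads are 20 mm wide; open, the fingers measure 115 mm over their backs; the gripper's body (75 mm by 178 mm) begins 61 mm behind the grasp point.
Start: joints at [-65.604, 24.242, 93.386, -0, 62.372, -1.089], TCP at [0.269, -0.564, 0.223] pointing down, gripper open.
Joint ranges: [-172.04, 172.04], [-51.8, 120.97], [4.93, 147.93], [-75.15, 255.16], [6.16, 154.13], [-145.62, 145.62]. Speed limits (degrees/s): [136.94, 136.94, 172.46, 180, 180, 180].

## Interface

Orientations are given as a 3x3 rotation matrix whose columns are the frame's x, y, z axes.
In Python, from rig import * gives the robot as it stands.
- The arm moves only by the tool apply_moves, never from a script. Its argument "moves" is one flat list of numbers, 7 for each row, row after row: the opening, from -1 (shut) to 1 (fully open), then the shift along the world's x, y, z scaled (see below), then the turn, a rotation vector about the world's x, y, z scaled (see below). A call has 1 to 10 rows; each row is the pose to reach, as a shift and turn from the pose commanded when the call began, turning the shorter way round; what a row does not reach only later rows make up. The controller multiplies each number of a shift by 0.6 m and each number of a turn by pi rad. A row lasts 1/8 s, in which the tool goes at most 62.5 mm and 10.7 degrees, less where a joint would pass 70% of its speed; a pose out of reach is approached as far as the arm can. A call with a number of a shift or a turn outside -1 to 1 is refused whole. A call with a gripper value outside its range is refused whole. The fingers move at their own pace and stop on an object; "force" is the grip in N (left out, the last holds). Time passes only in rows, so rows that repeat a pose let the fingers close. It gives the time, the measured TCP pose, the force, the opening and the grip force at its end, in the units of the state.
- observe(): the state, without advancing time (a new reading comes with each control period).
- camera(name): name is "scene" or "top" or "wrist"; returns the picture (384x512x3 uint8, blue, green, red); there is no depth.
- camera_params(name): a dict with "fx", "fy", "cx", "cy" (pixels), "world_from_camera" (4x4, takes a point from camera to world coordinates); the wrist camera has in their place "mount" (4x4, takes a point from camera to tool coordinates, whose origin is the TCP and whose axes are the flange's). Camera axes: x right, y up, looking along -z (the intrinsics and any distortion apply to the point x, -y, -z); pixel columns grow to the right and rows downward; lengths in m; the calibration is good to about 2 mm. A picture is of the moment at which its call begins: read the wrist's pose just before it. camera_params takes no time and is no camera call.
- job_done(): hands the job in; it is judged then, once.
The state is a dict: "clock": time; "joint_pos": joint angles; "joint_velocities": joint speeds; "joint_efforts": joint torques, N m; "position": TCP position; "ee_rot": TCP orientation; "ft_force": force on the tool from outside, world axes, zero at the start; "moment": the same for the moment, N m; "finger_gap": finger opening in m; "gripper_force": force on a finger pad.
Only numpy, scipy, OpenCV 4.12 (cv2) and the standard library are available. Lean on these libraries where they do the work, as an engineer would, in place of code of your own. Each camera call takes 0.05 s, during which the arm holds its last target. There are 200 camera calls.

## Task

Push the tall water bottle that stands at the front of the table into the empty one of the two steel bays, until it stands home against the bay's back rail. Push it gently and low on its body so that it slides upright: do not let it lean, and do not lift it or squeeze it between the fingers. Leave the can in the other bay and the other things where they stand.

Things in the scene. Friction and masses are not known exactly. Their poses are not given: they have to be found in the camera images.
- bottle: the water bottle: clear light-blue plastic, closed, upright, loose, 0.3 to 0.45 kg; round, 65 mm in diameter up to 165 mm, 211 mm tall with narrow neck and cap. Origin: centre of its underside; z up. Friction on the table about 0.5 to 0.7: pushed lower than about 35 mm above the table it slides, pushed much higher it tips
- bay_free: the empty bay, fixed: a U of upright steel rails, no floor, open to the robot. Rails 28 mm high, 5 mm thick; 86 mm wide inside. Origin: on the table where the bottle's axis stands when home; x points to the back rail, y to the left. Back rail's inner face at x = +34 mm; side rails at y = +-43 mm from there to x = -36 mm, then flared out by about 9 mm to the mouth at x = -53 mm
- bay_can: the other bay, of the same make and measures, with its own place and yaw; the can stands in it
- can: drinks can, 53 mm in diameter, 134 mm tall, loose, upright in the other bay. Origin: centre of its underside. Leave alone
- jar: spice jar with a yellow-brown cap, 42 mm in diameter, 106 mm tall, loose, standing to the left of the bays. Origin: centre of its underside. Leave alone
- pod: small white creamer pod, 37 mm in diameter, 21 mm tall, loose, near the right edge of the table. Origin: centre of its underside. Leave alone

How it is judged (in metres and radians):
At the end, for the whole second after the job is handed in: The bottle stands upright (within 0.05 rad) and still on the table in the empty bay, its axis within 18 mm of the home point against the back rail; the can has not moved by 15 mm, nor the jar or the pod by 20 mm (horizontal distance between bottle and bay_free below 0.018 m and angle between bottle's own z axis and vertical below 0.05 rad and height (world z) of bottle below 0.004 m and linear speed of bottle below 0.01 m/s and distance of can from where it was at the start of the episode below 0.015 m and distance of each of jar, pod from where it was at the start of the episode below 0.02 m); the robot touches nothing.
It fails at once if the bottle leans by more than 0.2 rad (angle between bottle's own z axis and vertical above 0.2 rad).
It fails at once if the bottle is lifted off the table by more than 10 mm (height (world z) of bottle above 0.01 m).
It fails at once if the bottle is touched by the fingers in its upper half (contact force between the fingers and bottle above 0.5 N and height (world z) of the grasp point above 0.11 m).
It fails at once if the bottle is squeezed or rammed with more than 30 N (contact force between the fingers and bottle above 30 N).
It fails at once if the can is disturbed (moved by 15 mm or leaning by 0.2 rad), or the jar or the pod is moved by 20 mm (distance of can from where it was at the start of the episode above 0.015 m or angle between can's own z axis and vertical above 0.2 rad or distance of any of jar, pod from where it was at the start of the episode above 0.02 m).
It also fails if it takes over 58 s, if anything falls off the work surface, if the arm or the gripper's body presses on something with over 40 N, if the wrist force passes 120 N, or if a joint passes its speed limit or range.

## Working session

There is one attempt and no reset: what is moved stays moved. The work goes in short steps, Python scripts to look and compute and a tool call to move; the robot and the scene stay as the last step left them, time stands still between calls to the robot, and variables do not carry over. Pictures are saved under pics/ and viewed, at most 10 in all, crops included, and the job is handed in when it is done.

Besides the shell and the picture viewer there is one more tool, called after ">>>" by a JSON object that holds its "name" and its "arguments", one argument or row to a line. apply_moves: Moves the arm, as the interface text tells. Shifts and turns lie within -1 to 1; 1 stands for 0.6 m of shift or pi rad of turn. Its arguments: {"type":"object","properties":{"moves":{"type":"array","items":{"type":"number","minimum":-1,"maximum":1}},"force":{"type":"number"}},"required":["moves"]}

```bash
mkdir -p pics
python3 - <<'E'
from rig import *
import cv2,numpy as np
np.set_printoptions(precision=4,suppress=True)
for n in("scene","top"):
    im=camera(n);cv2.imwrite(f"pics/{n}0.png",im);print(n,camera_params(n))
s=observe();print(s['clock'],s['position'],s['ee_rot'])
E
```

```text
scene {'fx': 434.2201039329075, 'fy': 434.2201039329075, 'cx': 263.4316005431227, 'cy': 198.20077648385504, 'world_from_camera': array([[ 0.4984,  0.5099, -0.7012, -0.053 ],
       [-0.8668,  0.277 , -0.4146, -0.4663],
       [-0.0172,  0.8144,  0.58  ,  0.5855],
       [ 0.    ,  0.    ,  0.    ,  1.    ]])}
top {'fx': 378.2568716323446, 'fy': 378.2568716323446, 'cx': 258.7147877785945, 'cy': 190.5391554221093, 'world_from_camera': array([[-0.0074,  0.9836, -0.1802,  0.4108],
       [-1.    , -0.0071,  0.0021, -0.0884],
       [ 0.0008,  0.1802,  0.9836,  0.8683],
       [ 0.    ,  0.    ,  0.    ,  1.    ]])}
0.1 [ 0.2688 -0.5637  0.222 ] [[ 0.9027  0.4303 -0.0005]
 [ 0.4303 -0.9027  0.0012]
 [ 0.     -0.0013 -1.    ]]
```

View pics/scene0.png

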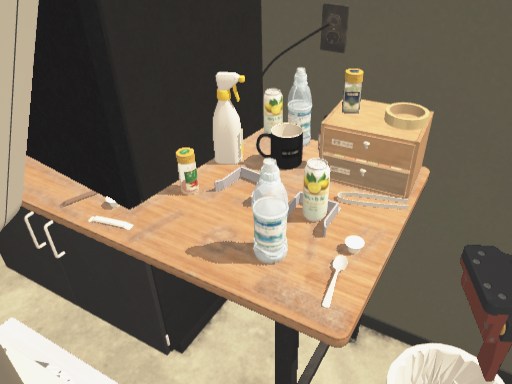

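View pics/top0.png

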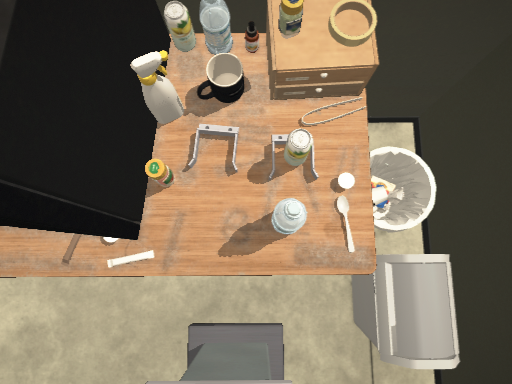

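The scene view shows the bottle at front (270,225), the free bay behind it to the left and the can in the right bay. In the top view the bottle is at about (289,216), the free bay has its back rail at (218,128) and mouth near (215,166), and the can is at (298,147). I'll enlarge it.

```bash
cat > h.py <<'E'
import cv2,numpy as np
from rig import *
np.set_printoptions(precision=4,suppress=True)
def ray(n,u,v,z=0.):
    p=camera_params(n);T=p["world_from_camera"]
    d=T[:3,:3]@np.array([(u-p["cx"])/p["fx"],-(v-p["cy"])/p["fy"],-1]);o=T[:3,3]
    return o+d*(z-o[2])/d[2]
def proj(n,P):
    p=camera_params(n);T=p["world_from_camera"];c=T[:3,:3].T@(np.array(P)-T[:3,3])
    return [p["cx"]+p["fx"]*c[0]/-c[2],p["cy"]-p["fy"]*c[1]/-c[2]]
E
python3 - <<'E'
import cv2
a=cv2.imread("pics/top0.png")[110:255,150:350]
cv2.imwrite("pics/topc.png",cv2.resize(a,None,fx=4,fy=4,interpolation=cv2.INTER_CUBIC))
a=cv2.imread("pics/scene0.png")[145:270,200:350]
cv2.imwrite("pics/scenec.png",cv2.resize(a,None,fx=4,fy=4,interpolation=cv2.INTER_CUBIC))
E
```

```text
(no output)
```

View pics/topc.png

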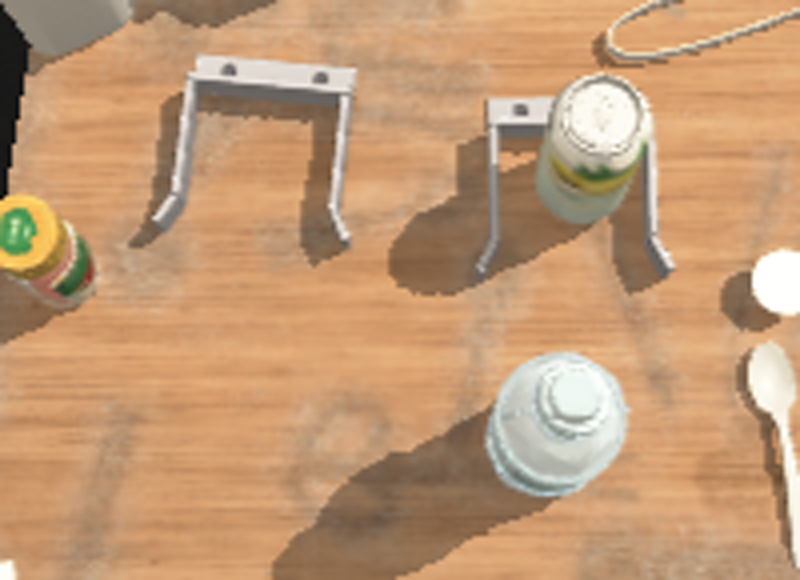

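View pics/scenec.png

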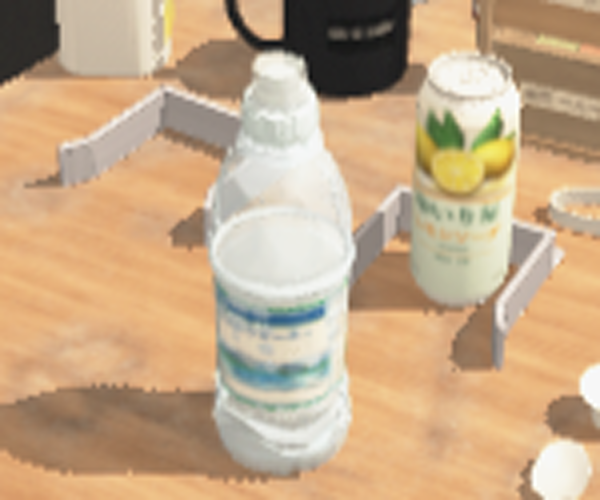

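Run:
```python
from h import *
t=lambda u,v,z:ray("top",150+(u+.5)/4-.5,110+(v+.5)/4-.5,z)
s=lambda u,v,z:ray("scene",200+(u+.5)/4-.5,145+(v+.5)/4-.5,z)
for k,a in dict(bLo=(197,57,.028),bRo=(356,69,.028),LB=(192,80,.028),Lk=(180,190,.028),Lm=(158,222,.028),RB=(347,97,.028),Rk=(333,207,.028),Rm=(347,240,.028),canbL=(490,100,.028),canLk=(495,240,.028),canLm=(483,272,.028),canRk=(652,235,.028),cantop=(603,118,.134),cap=(574,392,.211),jartop=(32,228,.106),).items(): print(k,t(*a))
print("scene cap",s(279,63,.211),"base front/bottom edge",s(283,470,0),"L/R near base",s(217,440,0.01),s(350,432,0.01))
print("scene Lm top",s(63,150,.028),"Lcorner",s(165,88,.028), "canRm",s(502,315,.028))
```

```text
bLo [0.7239 0.0482 0.028 ]
bRo [ 0.7159 -0.0445  0.028 ]
LB [0.7098 0.0508 0.028 ]
Lk [0.6438 0.0563 0.028 ]
Lm [0.6249 0.0684 0.028 ]
RB [ 0.6989 -0.0393  0.028 ]
Rk [ 0.6331 -0.0315  0.028 ]
Rm [ 0.6136 -0.0396  0.028 ]
canbL [ 0.6965 -0.1223  0.028 ]
canLk [ 0.613 -0.124  0.028]
canLm [ 0.5944 -0.117   0.028 ]
canRk [ 0.6153 -0.2137  0.028 ]
cantop [ 0.6505 -0.1751  0.134 ]
cap [ 0.5003 -0.1499  0.211 ]
jartop [0.6023 0.1191 0.106 ]
scene cap [ 0.5002 -0.1525  0.211 ] base front/bottom edge [ 0.4772 -0.1653  0.    ] L/R near base [ 0.4708 -0.1324  0.01  ] [ 0.5068 -0.1861  0.01  ]
scene Lm top [0.6234 0.0635 0.028 ] Lcorner [0.7109 0.0482 0.028 ] canRm [ 0.6043 -0.2225  0.028 ]
```

Measured so far:

| Thing | x (m) | y (m) | Note |
|---|---|---|---|
| Bottle | 0.500 | -0.151 | both views agree |
| Free bay home | 0.677 | 0.008 | yaw about -5° |
| Can | 0.65 | -0.175 | |
| Jar | 0.60 | 0.119 | |

The gripper body overhangs the fingers. I'll tilt the tool 35° so that only the tips touch low, with the fingers about 36 mm apart as a cradle. The push has two legs: first to a point before the mouth with the tool at yaw 65°, then straight in with the tool at yaw about 18°, which keeps the body clear of the jar.

```bash
cat >> h.py <<'E'
from scipy.spatial.transform import Rotation as Ro
def Rt(yaw,tilt):
    a,b=np.radians([yaw,tilt]);c,s=np.cos(a),np.sin(a)
    return np.array([[c*np.cos(b),s,c*np.sin(b)],[s*np.cos(b),-c,s*np.sin(b)],[np.sin(b),0,-np.cos(b)]])
def plan(p,yaw,tilt):
    o=observe();w=Ro.from_matrix(Rt(yaw,tilt)@np.array(o["ee_rot"]).T).as_rotvec()
    print("shift",(np.array(p)-o["position"])/.6,"turn",w/np.pi,"deg",np.degrees(np.linalg.norm(w)))
def st():
    o=observe();print(o["clock"],o["position"],"f",o["ft_force"],"gap",o["finger_gap"],"j",o["joint_pos"]);R=np.array(o["ee_rot"])
    print("yaw",np.degrees(np.arctan2(-R[0,1]*-1,-R[1,1])),"tilt",np.degrees(np.arcsin(R[2,0])))
E
python3 -c "
from h import *
st();plan((.4685,-.23,.2),65,35)"
```

```text
0.1 [ 0.2688 -0.5637  0.222 ] f [ 0.3756 -0.2493  0.5677] gap 0.08807087398806679 j [-65.6032  24.2797  93.4248  -0.      62.3716  -1.0901]
yaw 25.486858584521727 tilt 0.0014262448788245363
shift [ 0.3329  0.5562 -0.0367] turn [ 0.1405 -0.1399  0.2124] deg 52.298420997246964
```

>>> {"name": "apply_moves", "arguments": {
  "moves": [-0.18,0.05,0.08,0,0.02,-0.02,0.03,-0.18,0.1,0.16,0,0.04,-0.04,0.06,-0.18,0.15,0.24,0,0.06,-0.06,0.09,-0.18,0.2,0.32,0,0.08,-0.08,0.12,-0.18,0.24,0.4,-0.01,0.1,-0.1,0.15,-0.18,0.28,0.47,-0.02,0.12,-0.12,0.18,-0.18,0.31,0.52,-0.03,0.1405,-0.1399,0.2124,-0.18,0.333,0.556,-0.037,0.1405,-0.1399,0.2124,-0.18,0.333,0.556,-0.037,0.1405,-0.1399,0.2124,-0.18,0.333,0.556,-0.037,0.1405,-0.1399,0.2124]
}}

```text
clock: 1.35
position: [0.4686, -0.231, 0.2005]
ee_rot: [[0.346, 0.906, 0.244], [0.743, -0.423, 0.519], [0.573, 0.001, -0.819]]
ft_force: [0.7, 0.6, -0.2]
finger_gap: 0.0359
gripper_force: 0.0
```

```bash
python3 -c "
from h import *
st();plan((.4685,-.219,.014),65,35)"
```

```text
1.35 [ 0.4686 -0.231   0.2005] f [ 0.7367  0.5783 -0.1946] gap 0.03585434882193246 j [-46.1155  24.4348 105.5228  35.1623  68.3515 -39.7691]
yaw 64.96428139926073 tilt 34.9781243338664
shift [-0.0002  0.0199 -0.3109] turn [0.0003 0.0003 0.0002] deg 0.08353581597575553
```

Descend to z = 0.014, about 40 mm clear of the bottle.

>>> {"name": "apply_moves", "arguments": {
  "moves": [-0.18,0,0,-0.08,0,0,0,-0.18,0,0,-0.16,0,0,0,-0.18,0,0.01,-0.22,0,0,0,-0.18,0,0.02,-0.27,0,0,0,-0.18,0,0.02,-0.3,0,0,0,-0.18,0,0.02,-0.31,0,0,0,-0.18,0,0.02,-0.31,0,0,0]
}}

```text
clock: 2.22
position: [0.469, -0.2192, 0.0149]
ee_rot: [[0.346, 0.906, 0.244], [0.742, -0.424, 0.519], [0.574, 0.002, -0.819]]
ft_force: [-0.1, 0.2, 0.5]
finger_gap: 0.0362
gripper_force: 0.0
```

Run:
```python
from h import *
st()
a=cv2.resize(camera("scene")[120:300,170:400],None,fx=2.5,fy=2.5)
b=cv2.resize(camera("top")[100:300,170:380],(0,0),fx=2.25,fy=2.25);b=cv2.resize(b,(a.shape[1]*0+400,450))
cv2.imwrite("pics/a1.png",np.hstack([a[:,:400],b]))
```

```text
2.225 [ 0.469  -0.2192  0.0149] f [-0.1027  0.1532  0.47  ] gap 0.0362073540603602 j [-45.2515  42.1767 108.6559  43.3526  51.7156 -54.4978]
yaw 64.92811130888724 tilt 34.99742798968608
```

View pics/a1.png

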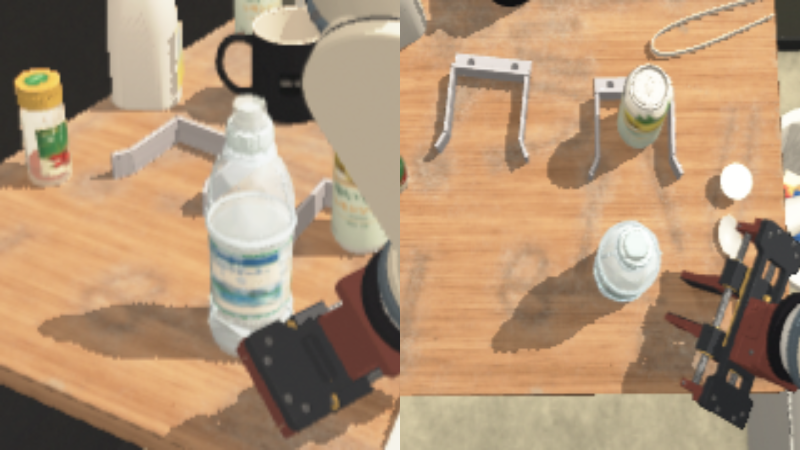

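The tool points at the bottle from the lower right; finger tips appear at about (682,275) and (670,318), with the bottle axis at (628,270). I'll check the TCP projection against that.

Run:
```python
from h import *
f=lambda P:((np.array(proj("top",P))-[170,100])*[400/210,2.25]+[400,0])
R=Rt(65,35);t=np.array([.469,-.2192,.0149])
print(f(t),f(t+R[:,1]*.025),f(t-R[:,1]*.025),f([.5,-.151,0]),f([.5,-.151,.211]))
```

```text
[678.8618 299.4027] [687.1024 276.6656] [670.5413 322.3604] [619.6654 270.4771] [635.7207 242.5571]
```

>>> {"name": "apply_moves", "arguments": {
  "moves": [-0.18,0.006,0.0138,0,0,0,0,-0.18,0.012,0.0276,0,0,0,0,-0.18,0.0155,0.035,0,0,0,0,-0.18,0.0185,0.042,0,0,0,0,-0.18,0.0215,0.049,0,0,0,0,-0.18,0.0245,0.056,0,0,0,0,-0.18,0.0275,0.063,0,0,0,0,-0.18,0.031,0.071,0,0,0,0,-0.18,0.0345,0.079,0,0,0,0,-0.18,0.038,0.087,0,0,0,0]
}}

```text
clock: 3.58
position: [0.4917, -0.1661, 0.0144]
ee_rot: [[0.346, 0.906, 0.244], [0.742, -0.423, 0.519], [0.574, 0.001, -0.819]]
ft_force: [-0.9, -2.0, -0.6]
finger_gap: 0.0357
gripper_force: 0.8
```

Run:
```python
from h import *
st()
a=cv2.resize(camera("scene")[120:300,170:400],None,fx=2.5,fy=2.5)
b=cv2.resize(camera("top")[100:300,170:380],(400,450))
cv2.imwrite("pics/a2.png",np.hstack([a[:,:400],b]))
```

```text
3.575 [ 0.4917 -0.1661  0.0144] f [-0.8716 -2.0245 -0.6161] gap 0.035718565921349005 j [-39.4354  41.5463 110.8937  47.7662  48.6455 -53.4345]
yaw 64.94889791545275 tilt 34.996739975761145
```

View pics/a2.png

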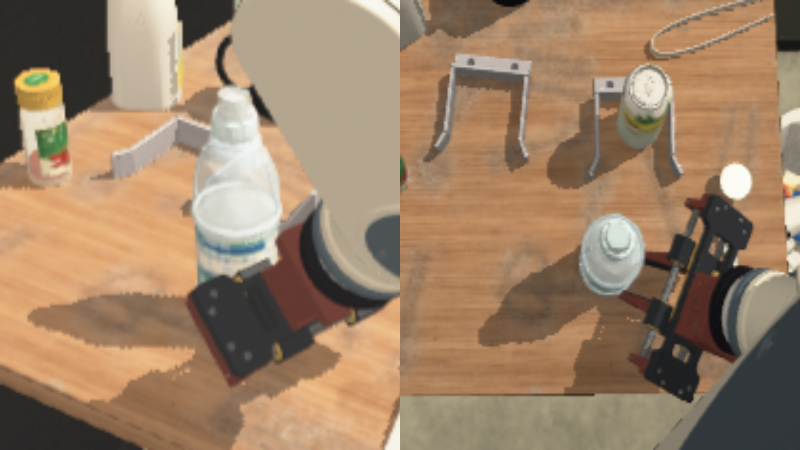

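The bottle is nested in the fingertips, has slid upright and needs about 2 N; its cap is at (619,234). I'll carry on.

>>> {"name": "apply_moves", "arguments": {
  "moves": [-0.18,0.004,0.0093,0,0,0,0,-0.18,0.008,0.0186,0,0,0,0,-0.18,0.012,0.0279,0,0,0,0,-0.18,0.016,0.0372,0,0,0,0,-0.18,0.02,0.0465,0,0,0,0,-0.18,0.024,0.0558,0,0,0,0,-0.18,0.028,0.0651,0,0,0,0,-0.18,0.032,0.0744,0,0,0,0,-0.18,0.036,0.0837,0,0,0,0,-0.18,0.04,0.093,0,0,0,0]
}}

```text
clock: 4.92
position: [0.5157, -0.1102, 0.0145]
ee_rot: [[0.346, 0.906, 0.244], [0.742, -0.423, 0.519], [0.574, 0.001, -0.819]]
ft_force: [-1.5, -2.0, -0.8]
finger_gap: 0.0362
gripper_force: 0.9
```

>>> {"name": "apply_moves", "arguments": {
  "moves": [-0.18,0.004,0.0093,0,0,0,0,-0.18,0.008,0.0186,0,0,0,0,-0.18,0.012,0.0279,0,0,0,0,-0.18,0.016,0.0372,0,0,0,0,-0.18,0.02,0.0465,0,0,0,0,-0.18,0.024,0.0558,0,0,0,0,-0.18,0.028,0.0651,0,0,0,0,-0.18,0.032,0.0744,0,0,0,0,-0.18,0.036,0.0837,0,0,0,0,-0.18,0.04,0.093,0,0,0,0]
}}

```text
clock: 6.18
position: [0.5397, -0.0544, 0.0145]
ee_rot: [[0.346, 0.906, 0.244], [0.742, -0.423, 0.519], [0.574, 0.001, -0.819]]
ft_force: [-0.8, -1.0, -0.2]
finger_gap: 0.0358
gripper_force: 0.9
```

Run:
```python
from h import *
st()
a=cv2.resize(camera("scene")[120:300,170:400],None,fx=2.5,fy=2.5)
b=cv2.resize(camera("top")[100:300,170:380],(400,450))
cv2.imwrite("pics/a3.png",np.hstack([a[:,:400],b]))
```

```text
6.175 [ 0.5397 -0.0544  0.0145] f [-0.786  -0.9601 -0.1896] gap 0.03576056486949696 j [-26.2023  40.9138 113.1039  57.2788  42.9787 -50.1203]
yaw 64.95312691836486 tilt 35.00471344579226
```

View pics/a3.png

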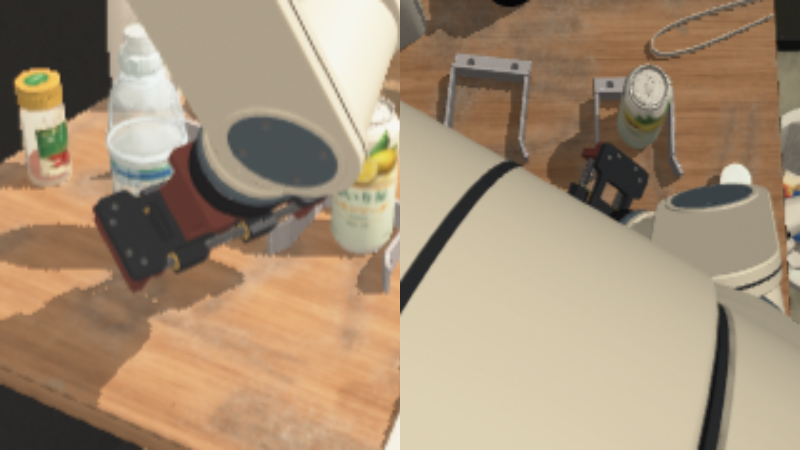

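The bottle is still upright in front of the fingers (cap at (135,40) in the left view); the gripper's right end is clear of the can. I'll finish leg 1.

>>> {"name": "apply_moves", "arguments": {
  "moves": [-0.18,0.004,0.0093,0,0,0,0,-0.18,0.008,0.0186,0,0,0,0,-0.18,0.012,0.0279,0,0,0,0,-0.18,0.016,0.0372,0,0,0,0,-0.18,0.02,0.0465,0,0,0,0,-0.18,0.0235,0.0545,0,0,0,0,-0.18,0.026,0.0605,0,0,0,0,-0.18,0.0275,0.064,0,0,0,0,-0.18,0.028,0.065,0,0,0,0,-0.18,0.028,0.065,0,0,0,0]
}}

```text
clock: 7.52
position: [0.5563, -0.0157, 0.0145]
ee_rot: [[0.346, 0.906, 0.244], [0.742, -0.423, 0.519], [0.574, 0.001, -0.819]]
ft_force: [-1.2, -1.2, 0.9]
finger_gap: 0.0361
gripper_force: 0.6
```

```bash
python3 -c "
from h import *
st();R=Rt(65,35);p=np.array(observe()['position'])
b=p+.035*np.array([.4226,.9063,0]);print('bottle',b)
plan(p-.07*np.array([.4226,.9063,0]),65,35)
q=b-.085*np.array([np.cos(.314),np.sin(.314),0]);q[2]=.0145;print(q);plan(q,18,35)"
```

```text
7.525 [ 0.5563 -0.0157  0.0145] f [-1.2342 -1.1548  0.9374] gap 0.036117738661368526 j [-21.495   40.9327 113.032   60.2814  41.2492 -48.4576]
yaw 64.95150693971954 tilt 35.013047120250135
bottle [0.5711 0.016  0.0145]
shift [-0.0493 -0.1057  0.    ] turn [0.0001 0.0003 0.0003] deg 0.07285394715616299
[ 0.4902 -0.0103  0.0145]
shift [-0.1101  0.0091  0.    ] turn [ 0.0002  0.0003 -0.2608] deg 46.951542662053505
```

>>> {"name": "apply_moves", "arguments": {
  "moves": [-0.18,-0.007,-0.015,0,0,0,0,-0.18,-0.028,-0.06,0,0,0,0,-0.18,-0.055,-0.11,0,0,0,0,-0.18,-0.08,-0.1,0,0,0,-0.05,-0.18,-0.1,-0.07,0,0,0,-0.1,-0.18,-0.11,-0.045,0,0,0,-0.15,-0.18,-0.12,-0.02,0,0,0,-0.2,-0.18,-0.12,0.009,0,0,0,-0.261,-0.18,-0.12,0.009,0,0,0,-0.261,-0.18,-0.12,0.009,0,0,0,-0.261]
}}

```text
clock: 8.78
position: [0.4834, -0.0092, 0.0144]
ee_rot: [[0.779, 0.311, 0.545], [0.255, -0.95, 0.178], [0.573, 0.0, -0.82]]
ft_force: [0.3, 1.1, -0.4]
finger_gap: 0.0358
gripper_force: 0.0
```

Run:
```python
from h import *
st()
a=cv2.resize(camera("scene")[60:240,150:350],None,fx=2.5,fy=2.5)
w=cv2.resize(camera("wrist"),(400,300));w=np.vstack([w,w[:150]*0])
cv2.imwrite("pics/a4.png",np.hstack([a[:,:400],w]))
cv2.imwrite("pics/top4.png",camera("top"))
```

```text
8.775 [ 0.4834 -0.0092  0.0144] f [ 0.2996  1.0807 -0.3827] gap 0.03576684507518124 j [-13.6628  37.5671 135.9567 142.4132  29.622  -83.1321]
yaw 18.109028997164632 tilt 34.957255942064435
```

View pics/a4.png

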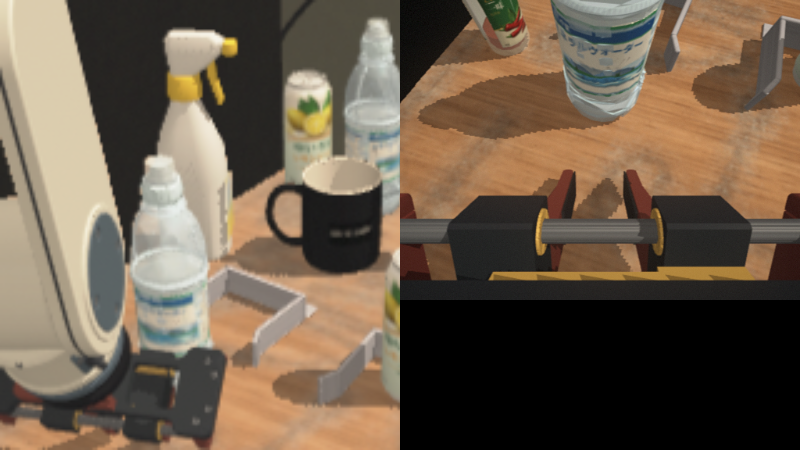

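The bottle stands upright just before the free bay; its cap is at (158,160) in the left view. In the wrist view its base is at (602,118), dead ahead and slightly left of the mouth of the right rail at (672,66).

Run:
```python
from h import *
print("cap",ray("scene",150+158/2.5,60+161/2.5,.211))
# rail top in scene: right mouth end and knee, right back corner
for n,u,v in(("Rm top",255,335),("backR outer",307,303),("backL outer",225,268)):print(n,ray("scene",150+u/2.5,60+v/2.5,.028))
o=observe();p=camera_params("wrist");M=p["mount"]
T=np.eye(4);T[:3,:3]=o["ee_rot"];T[:3,3]=o["position"];T=T@M
def wr(u,v,z=0):
    u=(u-400)*1.28;v*=1.28
    d=T[:3,:3]@np.array([(u-p["cx"])/p["fx"],-(v-p["cy"])/p["fy"],-1]);q=T[:3,3];return q+d*(z-q[2])/d[2]
print("base L/R at z.01",wr(568,103,.01),wr(640,107,.01),"front",wr(602,122),"Rmouth bottom",wr(676,68))
```

```text
cap [0.569  0.0124 0.211 ]
Rm top [ 0.6228 -0.0371  0.028 ]
backR outer [ 0.6909 -0.0529  0.028 ]
backL outer [0.7075 0.0486 0.028 ]
base L/R at z.01 [0.5459 0.039  0.01  ] [ 0.5618 -0.0226  0.01  ] front [0.5423 0.0061 0.    ] Rmouth bottom [ 0.6216 -0.0455  0.    ]
```

>>> {"name": "apply_moves", "arguments": {
  "moves": [-0.18,0.02,0.004,0,0,0,0,-0.18,0.045,0.009,0,0,0,0,-0.18,0.065,0.013,0,0,0,0,-0.18,0.075,0.015,0,0,0,0,-0.18,0.083,0.016,0,0,0,0,-0.18,0.091,0.017,0,0,0,0,-0.18,0.1,0.018,0,0,0,0,-0.18,0.11,0.019,0,0,0,0,-0.18,0.12,0.02,0,0,0,0,-0.18,0.13,0.02,0,0,0,0]
}}

```text
clock: 10.18
position: [0.5627, 0.0017, 0.0144]
ee_rot: [[0.779, 0.309, 0.546], [0.253, -0.951, 0.176], [0.574, 0.001, -0.819]]
ft_force: [-1.1, -0.3, -0.3]
finger_gap: 0.036
gripper_force: 0.9
```

>>> {"name": "apply_moves", "arguments": {
  "moves": [-0.18,0.01,0,0,0,0,0,-0.18,0.02,-0.001,0,0,0,0,-0.18,0.03,-0.002,0,0,0,0,-0.18,0.04,-0.003,0,0,0,0,-0.18,0.05,-0.004,0,0,0,0,-0.18,0.06,-0.005,0,0,0,0,-0.18,0.07,-0.005,0,0,0,0,-0.18,0.08,-0.006,0,0,0,0]
}}

```text
clock: 11.18
position: [0.6107, -0.002, 0.0144]
ee_rot: [[0.779, 0.309, 0.546], [0.253, -0.951, 0.176], [0.574, 0.001, -0.819]]
ft_force: [-1.2, -0.7, -0.6]
finger_gap: 0.036
gripper_force: 0.8
```

Run:
```python
from h import *
st()
a=cv2.resize(camera("scene")[60:240,150:350],None,fx=2.5,fy=2.5)
w=cv2.resize(camera("wrist"),(400,300));w=np.vstack([w,w[:150]*0])
cv2.imwrite("pics/a5.png",np.hstack([a[:,:400],w]))
```

```text
11.175 [ 0.6107 -0.002   0.0144] f [-1.1831 -0.6852 -0.6295] gap 0.03597541756425097 j [ -8.8249  38.9131 121.277  128.406   19.2137 -62.5224]
yaw 17.9762034606018 tilt 35.001968377750934
```

View pics/a5.png

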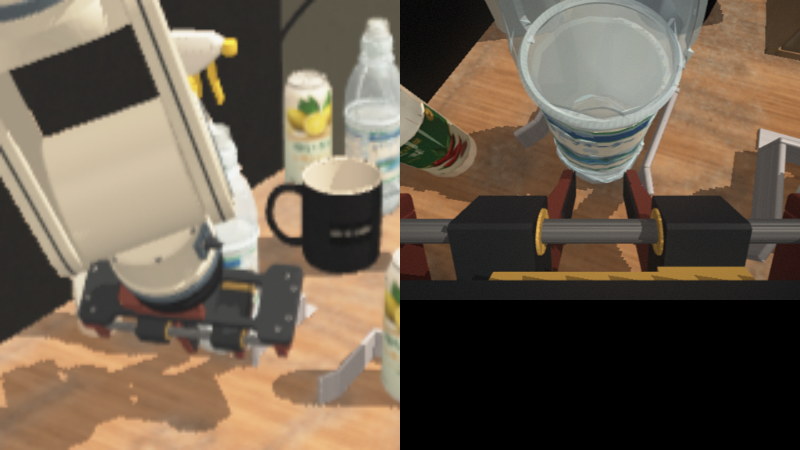

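The bottle is between the rails with the jar clear, but the right finger runs close to the right rail (tip at (640,185), rail at (648,190)). I'll back off 12 mm, narrow the cradle to 28 mm and bear 3 mm left.

>>> {"name": "apply_moves", "arguments": {
  "moves": [-0.18,-0.008,-0.002,0,0,0,0,-0.18,-0.02,-0.004,0,0,0,0,-0.36,-0.02,-0.001,0,0,0,0,-0.36,-0.02,0.002,0,0,0,0,-0.36,-0.014,0.003,0,0,0,0,-0.36,-0.006,0.003,0,0,0,0,-0.36,0.002,0.003,0,0,0,0,-0.36,0.01,0.003,0,0,0,0,-0.36,0.018,0.003,0,0,0,0,-0.36,0.026,0.002,0,0,0,0]
}}

```text
clock: 12.52
position: [0.6261, -0.0006, 0.0144]
ee_rot: [[0.779, 0.309, 0.546], [0.254, -0.951, 0.176], [0.573, 0.001, -0.819]]
ft_force: [-1.6, 0.3, 0.5]
finger_gap: 0.0283
gripper_force: 0.9
```

>>> {"name": "apply_moves", "arguments": {
  "moves": [-0.36,0.007,-0.001,0,0,0,0,-0.36,0.014,-0.001,0,0,0,0,-0.36,0.019,-0.001,0,0,0,0]
}}

```text
clock: 12.9
position: [0.6376, -0.0014, 0.0145]
ee_rot: [[0.779, 0.309, 0.546], [0.253, -0.951, 0.176], [0.574, 0.001, -0.819]]
ft_force: [-1.2, -0.5, -1.4]
finger_gap: 0.0283
gripper_force: 0.8
```

Now creep 1–1.5 mm per row until the force rises.

>>> {"name": "apply_moves", "arguments": {
  "moves": [-0.36,0.002,0,0,0,0,0,-0.36,0.004,0,0,0,0,0,-0.36,0.006,0,0,0,0,0]
}}

```text
clock: 13.28
position: [0.6394, -0.0013, 0.014]
ee_rot: [[0.78, 0.309, 0.544], [0.254, -0.951, 0.176], [0.572, 0.001, -0.82]]
ft_force: [-10.7, -1.2, 5.2]
finger_gap: 0.0282
gripper_force: 4.7
```

>>> {"name": "apply_moves", "arguments": {
  "moves": [-0.36,0.002,0,0,0,0,0,-0.36,0.004,0,0,0,0,0]
}}

```text
clock: 13.52
position: [0.6399, -0.0013, 0.0135]
ee_rot: [[0.782, 0.309, 0.542], [0.254, -0.951, 0.176], [0.57, 0.0, -0.822]]
ft_force: [-19.2, -1.5, 11.2]
finger_gap: 0.0279
gripper_force: 9.2
```

The force has risen firmly at about the expected home position. Retreat.

>>> {"name": "apply_moves", "arguments": {
  "moves": [-0.36,-0.006,-0.001,0,0,0,0,-0.36,-0.016,-0.005,0,0,0,0,-0.36,-0.04,-0.012,0,0,0,0,-0.36,-0.1,-0.03,0,0,0,0,-0.36,-0.18,-0.05,0,0,0,0,-0.36,-0.24,-0.12,0.05,0,0,0,-0.36,-0.27,-0.2,0.1,0,0,0,-0.36,-0.28,-0.28,0.15,0,0,0,-0.36,-0.28,-0.36,0.2,0,0,0,-0.36,-0.28,-0.44,0.2,0,0,0]
}}

```text
clock: 14.78
position: [0.4756, -0.2612, 0.1357]
ee_rot: [[0.778, 0.309, 0.547], [0.255, -0.951, 0.175], [0.574, 0.004, -0.819]]
ft_force: [1.5, 0.6, 0.4]
finger_gap: 0.0281
gripper_force: 0.0
```

>>> {"name": "apply_moves", "arguments": {
  "moves": [-0.36,0,-0.08,0,0,0,0,-0.36,0,-0.16,0,0,0,0,-0.36,0,-0.2,0,0,0,0,-0.36,0,-0.2,0,0,0,0]
}}

```text
clock: 15.28
position: [0.4757, -0.3812, 0.1338]
ee_rot: [[0.779, 0.307, 0.547], [0.252, -0.952, 0.174], [0.574, 0.003, -0.819]]
ft_force: [0.0, 0.6, 0.1]
finger_gap: 0.0286
gripper_force: 0.0
```

Run:
```python
from h import *
st()
t=camera("top");s=camera("scene");cv2.imwrite("pics/top6.png",t);cv2.imwrite("pics/scene6.png",s)
a=cv2.resize(s[40:240,160:340],(400,450));b=cv2.resize(t[90:230,150:275],(400,450))
cv2.imwrite("pics/a6.png",np.hstack([a,b]))
```

```text
15.275 [ 0.4757 -0.3812  0.1338] f [0.003  0.5709 0.0927] gap 0.0285941703120623 j [-56.1432  29.0374 110.1051  53.085   43.6119 -24.6533]
yaw 17.860432620932407 tilt 35.05115066851944
```

View pics/a6.png

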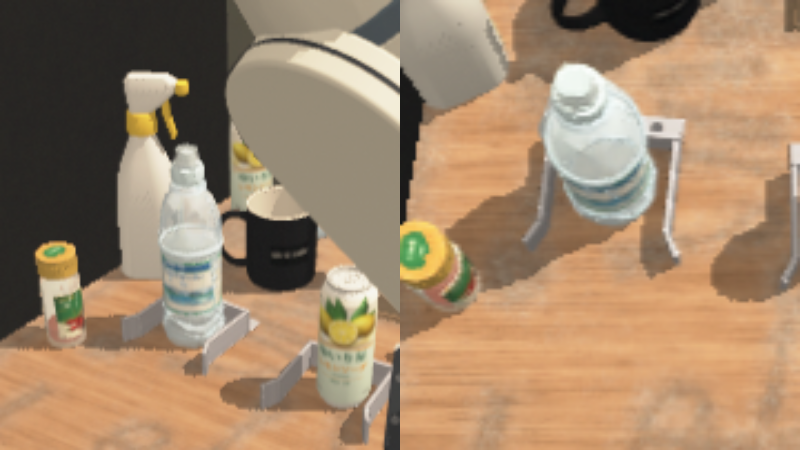

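The bottle now stands in the free bay (cap at (188,155) in the scene view and (578,85) in the top view); the can and the jar are in place. A quick numeric check of uprightness and position follows.

Run:
```python
from h import *
S=lambda u,v,z:ray("scene",160+u*.45,40+v*200/450,z)
Tt=lambda u,v,z:ray("top",150+u*125/400,90+v*140/450,z)
print("cap scene",S(187,152,.211),"cap top",Tt(178,83,.211))
print("base scene front",S(194,345,0),"base top R edge/front",Tt(215,224,0))
for P in([.677,.008,.211],[.677,.008,0],[.644,.011,0],[.677,.008,.165]):
    a=proj("scene",P);b=proj("top",P);print(P,[(a[0]-160)/.45,(a[1]-40)*2.25],[(b[0]-150)*3.2,(b[1]-90)*450/140])
```

```text
cap scene [0.6658 0.0012 0.211 ] cap top [0.6711 0.0064 0.211 ]
base scene front [ 0.6538 -0.0044  0.    ] base top R edge/front [0.6449 0.0075 0.    ]
[0.677, 0.008, 0.211] [np.float64(187.20107787468748), np.float64(146.33019049992586)] [np.float64(175.44236634642513), np.float64(73.25307435397183)]
[0.677, 0.008, 0] [np.float64(195.51537071488775), np.float64(330.9856593617053)] [np.float64(214.90169672795673), np.float64(182.02550111691096)]
[0.644, 0.011, 0] [np.float64(176.87447900642533), np.float64(345.67980321908055)] [np.float64(210.29552447376264), np.float64(225.1667282687748)]
[0.677, 0.008, 0.165] [np.float64(189.19579956970242), np.float64(190.6317657416372)] [np.float64(185.9327329164007), np.float64(102.17050955665123)]
```

```bash
python3 -c "
from rig import *
print(job_done())"
```

```text
the job is handed in; nothing more can be done
None
```

The bottle stands upright against the free bay's back rail, by my measurements within a few millimetres of home. The can and the jar look undisturbed, the pod was not re-measured, and the job is handed in with no verdict returned.

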